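# Edge the tasting board out of its holder and lay it on the mat

### The arm

A 7-joint arm with a two-finger parallel gripper is mounted at the origin on a cart in front of the work surface, level with it; the furniture and walls round the work are solid. World frame = base frame: x ahead of the robot, y to its left, z up, the work surface at z = 0. Lengths are in mm, angles in rad, forces in N, time in s.
With the tool pointing down it reaches from about 400 to 875 mm from the base axis. Payload 4.4 kg.
Tool frame: the origin (TCP) lies midway between the tips of the shut fingers; the grasp point (between the pads) lies 19 mm behind it (ctrl.pinch_z is the distance from the TCP to the grasp point, in mm); z points along the fingers, y is the line along which they close (so a half turn about z gives the same grasp; the last joint's range is limited). The gripper opens to 85 mm and grips with 20 to 120 N. Pads are 22 mm wide; open, the fingers measure 114 mm over their backs; the gripper's body (76 mm by 85 mm) begins 54 mm behind the grasp point. The pads swing forward as they close: fully open they stand 13 mm farther back than shut.
Start: joints at [-1.399, 0.628, 0.038, 1.517, -0.027, 0.996, -0.02], TCP at [153.092, 631.728, 231.313] pointing down, gripper open.
Joint ranges: [-3.06, 3.06], [-0.37, 2.12], [-1.25, 1.32], [0.18, 2.47], [-1.1, 4.24], [0.23, 1.98], [-2.94, 2.94]. Speed limits (rad/s): [2.57, 2.57, 3.14, 3.14, 3.14, 3.14, 3.14].

### API

Orientations are given as [roll, pitch, yaw] about the fixed x, y, z axes, in that order (R = Rz(yaw) Ry(pitch) Rx(roll)).
In Python, from cell import read_state, cams, order, ctrl gives the robot as it stands.
- The arm moves only by the tool move_arm, never from a script. Its argument "targets" is text: rows parted by semicolons, each of 7 numbers parted by spaces: the gripper's target within -1 to 1 (fully open at 1, half-way at 0, shut at -1), then the shift along the tool's x, y, z in cm, then the turn, a rotation vector about the tool's x, y, z in degrees. A call has 1 to 5 rows; each row shifts and turns the commanded pose from where the row before left it, along the tool's axes as they then stand; what a row does not reach is not made up. A row lasts 1/12 s, in which the tool goes at most 41.7 mm and 7.16 degrees, less where a joint would pass 70% of its speed; a pose out of reach is approached as far as the arm can. A call with a gripper value outside its range is refused whole. The fingers move at their own pace and stop on an object; the grip force is fixed at half the most. Time passes only in rows, so rows that do not move let the fingers close. It gives the time, the measured TCP pose, the force, the opening and the grip force at its end, in the units of the state.
- read_state(): the state, without advancing time (a new reading comes with each control period).
- cams.get_image(name): name is "scene" or "top"; returns a dict with "color" (480x640x3 uint8, red, green, blue), "fovy" (degrees; the focal length in pixels is half the picture's height over the tangent of half this angle, whatever the lens; pixels are square), "cx", "cy" (the principal point, pixels), "k1" (the pictures are not rectified: a ray, as slopes to the right and down, at radius r is drawn at 1 + k1 r^2 times it, then the intrinsics apply), "rvec" (rotation vector, rad) and "tvec" (3), from world to camera coordinates, as OpenCV has them. Camera axes: x right, y down, z forward; pixel columns grow to the right and rows downward; lengths in mm; the calibration is good to about 2 mm. A picture is of the moment at which its call begins. There is no depth.
- order.finish_job(): hands the job in; it is judged then, once.
The state is a dict: "clock": time; "qpos": joint angles; "qd": joint speeds; "tau": joint torques, N m; "eef_pos": TCP position; "tool_rot": TCP orientation; "force": force on the tool from outside, world axes, zero at the start; "torque": the same for the moment, N m; "width": finger opening in mm; "gripper_force": force on a finger pad.
Only numpy, scipy, OpenCV 4.12 (cv2) and the standard library are available. Lean on these libraries where they do the work, as an engineer would, in place of code of your own. Each camera call takes 0.05 s, during which the arm holds its last target. There are 200 camera calls.

### The job

Press lightly on top of the wooden tasting board and edge it forward out of its steel holder until about a third of it sticks out over the holder's open front; then pinch it by the two sides of that overhanging end, lift it out and lay it flat, lengthwise and centred on the black mat. Never bear down hard on the board or drop it, and leave the small pots standing where they are.

Things in the scene. Friction and masses are not known exactly. Their poses are not given: they have to be found in the camera images.
- tasting_board: loose flat waxed wooden board, 150 long (its x) x 56 wide (its y) x 10 thick mm, about 0.14 kg; on top a grippy cork inlay, 104 x 44 mm, its face 11 mm above the underside (56 mm above the counter at the start); origin at the centre of its underside, z up. It starts in the holder, its x along the holder's x, its front end (-x) 1 to 9 mm behind the holder's front edge. It tips out if more than half of it sticks out.
- board_holder: fixed steel holder, origin on the counter; its open front looks along its -x. Deck top 45 mm above the counter, from x = -80 (front edge) to the 24 mm high back wall at x = +80 mm; side walls 10 mm thick, inner faces at y = +-30 mm, 8 mm above the deck, so inside it only the board's top face can be reached. Press on the board with 20 N at most.
- front_edge (a point): middle of the deck's front edge, on the deck's top; free air before it (-x) and under the overhanging board, down to the counter 45 mm below
- cheek (a joint): red spring cheek in the left (+y) wall at the holder's x = +45 mm, value = how far it has come out (m). It bears on the board's side with about 7 N: dragging takes a pull of 3 to 6 N, so fingertips must press on the cork with about 9 to 14 N (with less they skid), until the board has come forward some 30 mm and leaves the cheek; then it slides easily
- serving_mat: fixed black rubber mat, 190 long (its x) x 100 wide (its y) x 3 thick mm, flat on the counter to the right of the holder; origin at the centre of its underside
- citrus_press: fixed grey lever press standing on the counter to the right of the mat, about 0.48 m high to the black ball of its lever, 0.2 m wide and 0.25 m deep; origin at the centre of its underside. Reach the work over it or round it. Beyond the mat's far right corner and behind the holder stand slim posts, 0.28 m high; past the line between them a clear glass shelf lies on top of them
- cup_pink: small clear lidded sauce cup with pink sauce, 69 mm wide, 36 mm high, a bystander; origin at the centre of its underside
- pot_black: small white pot with a black lid, 55 mm wide, 62 mm high, a bystander; origin at the centre of its underside
- pot_red: small white pot with a red lid, 61 mm wide, 48 mm high, a bystander; origin at the centre of its underside

How it is judged:
By the outcome, as a careful person would: the job done as asked, in the order asked, and still so for the second after the job is handed in, with the robot touching nothing.
It also fails if it takes over 72 s, if anything falls off the work surface, if the arm or the gripper's body presses on something with over 40 N, if the wrist force passes 120 N, or if a joint passes its speed limit or range.

## Working session

There is one attempt and no reset: what is moved stays moved. The work goes in short steps, Python scripts to look and compute and a tool call to move; the robot and the scene stay as the last step left them, time stands still between calls to the robot, and variables do not carry over. Pictures are saved under pics/ and viewed, at most 10 in all, crops included, and the job is handed in when it is done.

Besides the shell and the picture viewer there is one more tool, called as name(argument=value, ...) on one line, values as JSON. move_arm: Moves the arm, as the interface text tells. Its arguments: {"type":"object","properties":{"targets":{"type":"string"}},"required":["targets"]}

```bash
mkdir -p pics; ls; python3 - <<'E'
from cell import read_state, cams, order, ctrl
import cv2
print(read_state(), ctrl.pinch_z)
for n in ("scene","top"):
    d=cams.get_image(n); cv2.imwrite(f"pics/{n}0.png",d["color"][:,:,::-1]); print({k:v for k,v in d.items() if k!="color"})
E
```

```text
pics
{'clock': 0.0, 'qpos': array([-1.39881556,  0.62935562,  0.03846058,  1.51840498, -0.02700672,
        0.99630895, -0.02000048]), 'qd': array([ 0.0006709 , -0.00113884, -0.00155925,  0.00112414,  0.00082641,
        0.00057625,  0.00126378]), 'tau': array([-1.34209942e-03, -5.63401687e+01,  1.22481633e+00, -1.93450999e+01,
        1.07152198e-02,  1.02533246e-02,  6.17486222e-06]), 'eef_pos': array([152.93363796, 631.08325291, 230.37146889]), 'tool_rot': array([-3.13963459e+00,  3.25803951e-05,  2.90379188e+00]), 'force': array([ 0.15240514,  0.18098128, -0.21809147]), 'torque': array([ 0.01650938, -0.07757171, -0.01217794]), 'gripper_force': 0.0, 'width': 85.19743057445146} 18.700000000000003
{'fovy': 48.479544612957916, 'cx': 320.10958034187826, 'cy': 234.51698555208048, 'k1': -0.06644979257361491, 'rvec': array([ 2.29819856, -0.96300837,  0.34798803]), 'tvec': array([-345.97200443,  329.91476441,  768.80571758])}
{'fovy': 57.69866936678108, 'cx': 325.0341976361134, 'cy': 241.27793911948248, 'k1': -0.06591554260543073, 'rvec': array([ 2.12555909, -2.1565255 ,  0.0987743 ]), 'tvec': array([ 23.23821162, 516.11551479, 869.13551282])}
```

View pics/scene0.png

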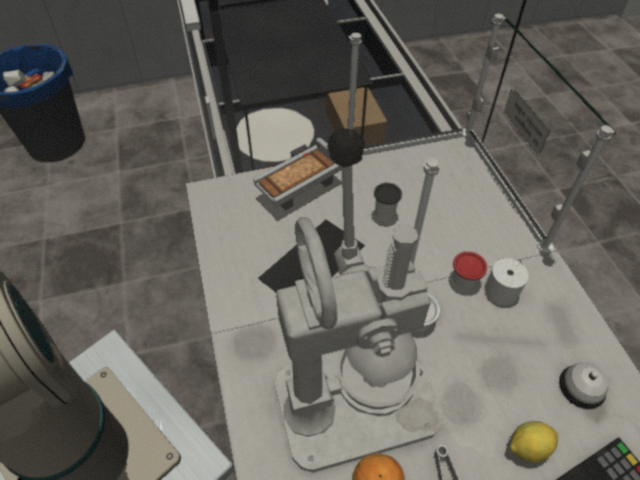

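View pics/top0.png

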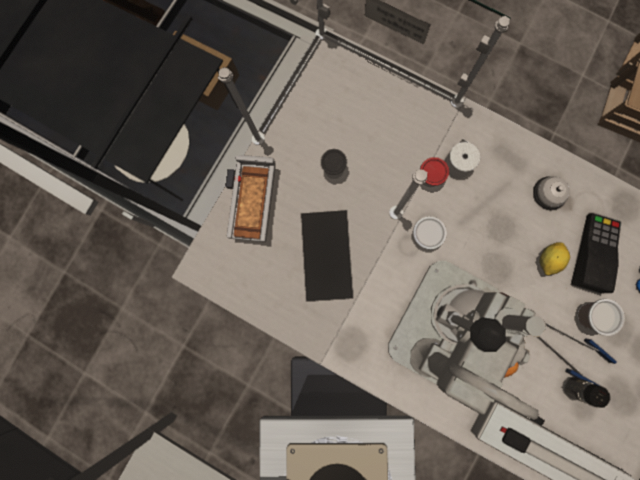

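```bash
cat > h.py <<'E'
import numpy as np, cv2
from cell import read_state, cams, order, ctrl
def cal(d):
    f=240/np.tan(np.radians(d["fovy"]/2))
    return np.array([[f,0,d["cx"]],[0,f,d["cy"]],[0,0,1]]),np.array([d["k1"],0,0,0.])
def px2w(d,pts,z):
    K,D=cal(d); R=cv2.Rodrigues(d["rvec"])[0]; c=-R.T@d["tvec"]
    u=cv2.undistortPoints(np.array(pts,float).reshape(-1,1,2),K,D)[:,0]
    r=np.c_[u,np.ones(len(u))]@R
    return c+r*((z-c[2])/r[:,2])[:,None]
def w2px(d,P):
    K,D=cal(d); return cv2.projectPoints(np.array(P,float).reshape(-1,1,3),d["rvec"],d["tvec"],K,D)[0][:,0]
def crop(d,x0,y0,w,h,s,name):
    cv2.imwrite(name,cv2.resize(d["color"][y0:y0+h,x0:x0+w,::-1],None,fx=s,fy=s,interpolation=cv2.INTER_CUBIC))
E
python3 - <<'E'
from h import *
t=cams.get_image("top"); s=cams.get_image("scene")
print(w2px(t,[[0,0,0],[153,631,230],[600,0,0],[600,200,0]]))
crop(t,210,140,160,170,3.5,"pics/tc.png"); crop(s,240,120,160,110,5,"pics/sc.png")
E
```

```text
[[336.41145179 493.96422498]
 [-41.86572966 447.03972196]
 [332.33983943 204.78992577]
 [240.94212354 206.62976514]]
```

View pics/tc.png

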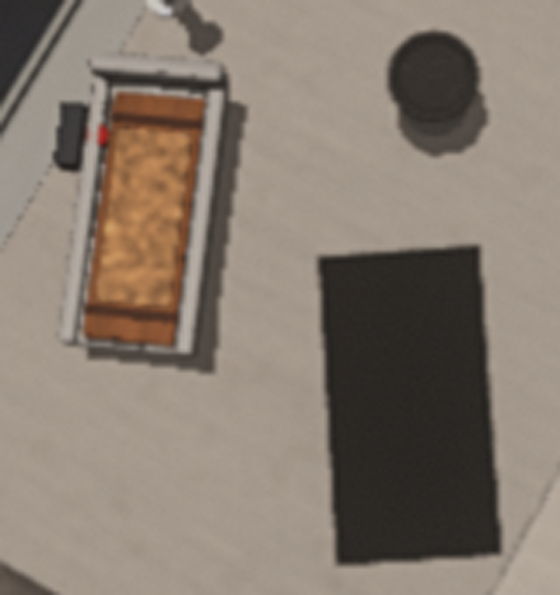

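View pics/sc.png

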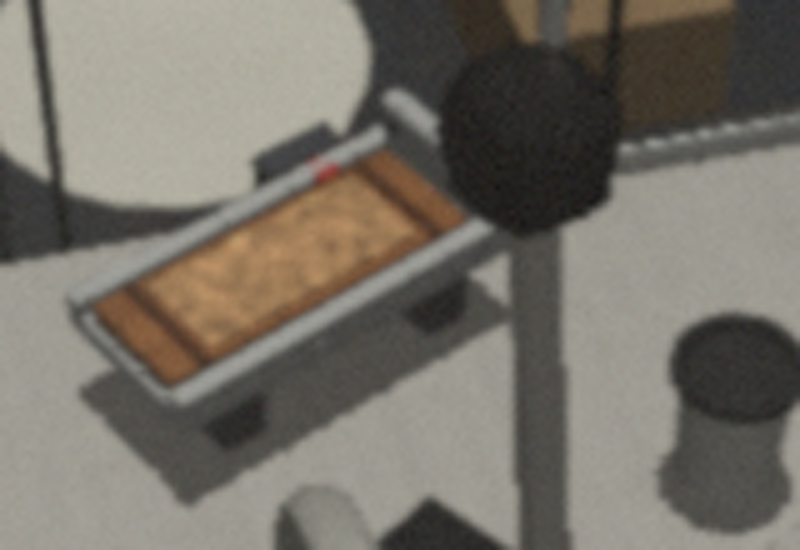

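```bash
python3 - <<'E'
from h import *
t=cams.get_image("top"); s=cams.get_image("scene")
c=lambda p,s,o:(np.array(p)+.5)/s-.5+np.array(o)
T=lambda p:c(p,3.5,(210,140)); S=lambda p:c(p,5,(240,120))
np.set_printoptions(suppress=True,precision=1)
def rep(n,P):
    ax=(P[2]+P[3]-P[0]-P[1])/2; print(n,P[:,:2].tolist().__repr__()[:0],P[:,:2].round(1).tolist(),"c",P.mean(0),"L",np.hypot(*ax[:2]),"W",np.linalg.norm(P[0]-P[1]),np.linalg.norm(P[3]-P[2]),"yaw",np.degrees(np.arctan2(ax[1],ax[0])))
rep("boardT",px2w(t,T([(85,341),(175,345),(207,98),(114,93)]),55))
rep("boardS",px2w(s,S([(92,312),(168,385),(466,215),(385,150)]),55))
rep("wallT",px2w(t,T([(63,342),(192,353),(222,85),(93,78)]),53))
rep("mat",px2w(t,T([(338,564),(500,552),(479,246),(319,257)]),3))
print("black",px2w(t,T([(434,75)]),62)); print("posts base",px2w(t,[(262,138),(397,212)],0), "tops",px2w(t,[(225,76),(420,177)],280))
print("ball",px2w(t,[(488,335)],450),"cupp",px2w(t,[(429,230),(433,171)],40))
E
```

```text
boardT  [[525.3, 201.0], [522.1, 148.0], [669.7, 130.1], [674.3, 186.0]] c [597.9 166.3  55. ] L 149.22257397322338 W 53.09527259259945 56.071080605175055 yaw -6.344087574867318
boardS  [[523.9, 201.4], [518.3, 150.7], [668.1, 134.5], [672.8, 185.8]] c [595.8 168.1  55. ] L 150.18347638763328 W 50.936673703974776 51.470402223698805 yaw -6.073895399359743
wallT  [[525.2, 214.5], [517.5, 138.4], [678.1, 121.5], [684.6, 199.3]] c [601.3 168.4  53. ] L 160.78279670137516 W 76.55628798228886 78.10186970417676 yaw -5.7385943059124775
mat  [[394.4, 58.0], [400.3, -39.6], [587.5, -30.4], [582.5, 68.4]] c [491.2  14.1   3. ] L 187.88989609611463 W 97.76552669667231 98.94311286054825 yaw 2.99065731104449
black [[678.4  -4.9  62. ]]
posts base [[ 755.5  154.9    0. ]
 [ 581.6 -139.2    0. ]] tops [[ 755.8  165.4  280. ]
 [ 581.3 -138.   280. ]]
ball [[ 359.3 -171.7  450. ]] cupp [[ 535.2 -198.1   40. ]
 [ 659.8 -212.    40. ]]
```

Top view: the board runs from front corners (234,237)/(260,238) to back corners (242,166)/(269,168). That puts its centre near (597,167) with a yaw of about -6°. The mat's centre is near (491,14) with a yaw of 3°. In the scene view the holder is clear and its red cheek is on the left. I'll move over the cork now with the fingers shut.

move_arm(targets="-1 -2.8 -1.7 0 0 0 0;-1 -2.8 -1.7 0 0 0 0;-1 -2.8 -1.7 0 0 0 0;-1 -2.8 -1.7 0 0 0 0;-1 -2.8 -1.7 0 0 0 0")

```text
clock: 0.72
eef_pos: [270.0, 514.9, 231.3]
tool_rot: [3.142, 0.0, 2.904]
force: [1.3, 0.4, -0.0]
width: 25.5
gripper_force: 0.0
```

move_arm(targets="-1 -2.8 -1.7 0 0 0 0;-1 -2.8 -1.7 0 0 0 0;-1 -2.8 -1.7 0 0 0 0;-1 -2.8 -1.7 0 0 0 0;-1 -2.8 -1.7 0 0 0 0")

```text
clock: 1.13
eef_pos: [386.1, 399.3, 231.5]
tool_rot: [3.141, 0.0, 2.904]
force: [0.7, -0.0, 0.5]
width: -0.0
gripper_force: 0.0
```

move_arm(targets="-1 -2.8 -1.7 0 0 0 0;-1 -2.8 -1.7 0 0 0 0;-1 -2.8 -1.7 0 0 0 0;-1 -2.8 -1.7 0 0 0 0;-1 -2.8 -1.7 0 0 0 0")

```text
clock: 1.55
eef_pos: [502.2, 283.7, 231.4]
tool_rot: [3.141, 0.0, 2.904]
force: [0.5, 0.6, 1.1]
width: 0.4
gripper_force: 0.0
```

move_arm(targets="-1 -2.6 -1.7 0 0 0 0;-1 -2.6 -1.7 0 0 0 0;-1 -2.6 -1.7 0 0 0 0;-1 -2.6 -1.7 0 0 0 0;-1 -2.6 -1.7 0 0 0 0")

```text
clock: 1.97
eef_pos: [608.4, 170.5, 231.3]
tool_rot: [3.141, -0.0, 2.904]
force: [-0.2, 0.4, 0.3]
width: 0.1
gripper_force: 0.0
```

move_arm(targets="-1 0 0 2 0 0 -3.5;-1 0 0 3 0 0 -3.5;-1 0 0 3 0 0 -0.5;-1 0 0 2 0 0 0;-1 0 0 0 0 0 0")

```text
clock: 2.38
eef_pos: [604.2, 170.6, 126.7]
tool_rot: [-3.138, -0.008, 3.035]
force: [-0.1, -0.2, 0.6]
width: -0.4
gripper_force: 0.0
```

move_arm(targets="-1 0 0 0 0 0 0;-1 0 0 0 0 0 0")

```text
clock: 2.55
eef_pos: [608.6, 172.1, 132.6]
tool_rot: [3.141, 0.002, 3.035]
force: [0.4, 1.0, 0.4]
width: -0.1
gripper_force: 0.0
```

move_arm(targets="-1 0 -0.6 2 0 0 0;-1 0 0 2 0 0 0;-1 0 0 1.6 0 0 0;-1 0 0 1 0 0 0;-1 0 0 0 0 0 0")

```text
clock: 2.97
eef_pos: [606.6, 165.8, 64.8]
tool_rot: [-3.141, -0.001, 3.035]
force: [0.4, 0.3, 0.4]
width: 0.2
gripper_force: 0.0
```

move_arm(targets="-1 0 0 0.2 0 0 0;-1 0 0 0.1 0 0 0;-1 0 0 0 0 0 0;-1 0 0 0 0 0 0;-1 0 0 0 0 0 0")

```text
clock: 3.38
eef_pos: [607.3, 165.9, 63.0]
tool_rot: [3.141, 0.001, 3.035]
force: [0.0, 0.6, 0.7]
width: 0.3
gripper_force: 0.0
```

```bash
python3 - <<'E'
from h import *
print(read_state()["eef_pos"],read_state()["force"])
t=cams.get_image("top"); s=cams.get_image("scene")
a=np.vstack([cv2.resize(d["color"][y:y+100,x:x+160,::-1],None,fx=3,fy=3,interpolation=cv2.INTER_CUBIC) for d,x,y in((t,180,150),(s,240,110))])
cv2.imwrite("pics/p1.png",a[:600])
E
```

```text
[607.33164807 165.93173553  63.0309674 ] [0.02192109 0.64644173 0.71727863]
```

View pics/p1.png

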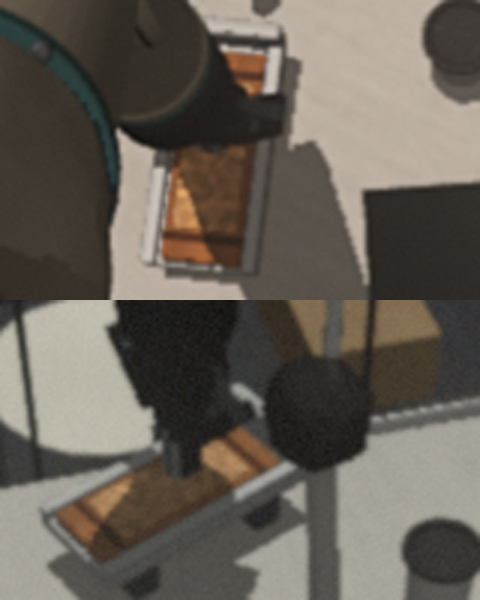

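The fingertips (lower view, around (180,470)) are centred over the cork and just above it. Creeping down.

move_arm(targets="-1 0 0 0.3 0 0 0;-1 0 0 0.2 0 0 0;-1 0 0 0.1 0 0 0;-1 0 0 0 0 0 0;-1 0 0 0 0 0 0")

```text
clock: 3.9
eef_pos: [606.8, 165.7, 56.2]
tool_rot: [-3.141, -0.0, 3.035]
force: [-0.6, -0.3, 0.3]
width: -0.3
gripper_force: 0.5
```

move_arm(targets="-1 0 0 0.05 0 0 0;-1 0 0 0.05 0 0 0;-1 0 0 0 0 0 0;-1 0 0 0 0 0 0")

```text
clock: 4.23
eef_pos: [606.8, 165.7, 56.1]
tool_rot: [-3.142, -0.0, 3.035]
force: [-1.7, -0.6, 7.1]
width: 0.1
gripper_force: 3.9
```

move_arm(targets="-1 0 0 0.05 0 0 0;-1 0 0 0 0 0 0;-1 0 0 0 0 0 0")

```text
clock: 4.48
eef_pos: [606.8, 165.7, 56.1]
tool_rot: [3.142, -0.0, 3.035]
force: [-4.4, -0.5, 11.4]
width: -0.1
gripper_force: 5.6
```

move_arm(targets="-1 0.1 0 0 0 0 0;-1 0.1 0 0 0 0 0;-1 0.1 0 0 0 0 0;-1 0.1 0 0 0 0 0;-1 0 0 0 0 0 0")

```text
clock: 4.9
eef_pos: [605.6, 165.9, 56.1]
tool_rot: [3.141, 0.005, 3.034]
force: [2.6, -1.4, 7.1]
width: 0.3
gripper_force: 3.3
```

move_arm(targets="-1 0.05 0 0.05 0 0 0;-1 0.1 0 0.01 0 0 0;-1 0.1 0 0 0 0 0;-1 0.1 0 0 0 0 0")

```text
clock: 5.23
eef_pos: [603.4, 166.2, 56.1]
tool_rot: [3.14, 0.008, 3.034]
force: [3.6, -1.5, 8.3]
width: -0.1
gripper_force: 4.1
```

move_arm(targets="-1 0.1 0 0.04 0 0 0;-1 0.1 0 0 0 0 0;-1 0.1 0 0 0 0 0;-1 0.1 0 0 0 0 0;-1 0.1 0 0 0 0 0")

```text
clock: 5.65
eef_pos: [599.0, 166.8, 56.1]
tool_rot: [3.14, 0.009, 3.034]
force: [5.1, -1.5, 10.0]
width: 0.1
gripper_force: 5.0
```

move_arm(targets="-1 0.1 0 0.02 0 0 0;-1 0.1 0 0 0 0 0;-1 0.1 0 0 0 0 0;-1 0.1 0 0 0 0 0;-1 0.1 0 0 0 0 0")

```text
clock: 6.07
eef_pos: [594.4, 167.4, 56.1]
tool_rot: [3.139, 0.01, 3.034]
force: [4.6, -1.4, 11.4]
width: 0.2
gripper_force: 5.5
```

```bash
python3 - <<'E'
from h import *
t=cams.get_image("top"); s=cams.get_image("scene")
a=np.hstack([cv2.resize(d["color"][y:y+90,x:x+65,::-1],None,fx=6,fy=6,interpolation=cv2.INTER_CUBIC) for d,x,y in((t,220,180),(s,245,140))])
cv2.imwrite("pics/p2.png",a)
E
```

```text
(no output)
```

View pics/p2.png

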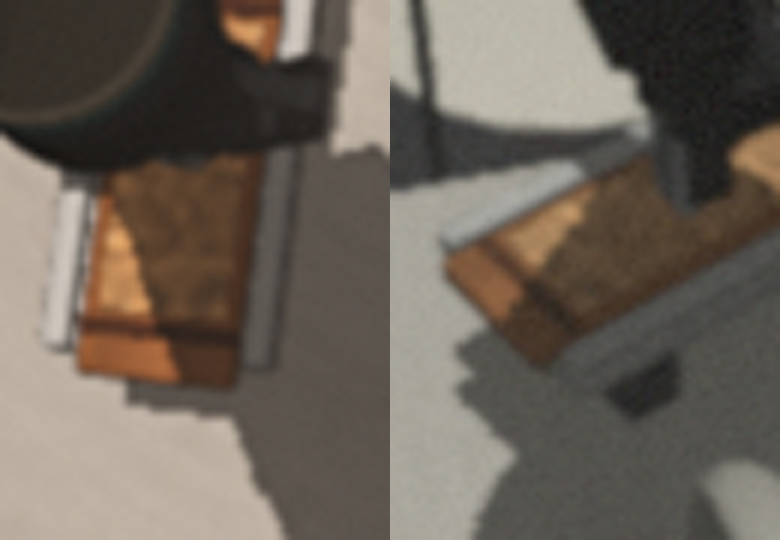

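Front end now sticks out about 8 mm (front corners at (79,373) and (238,387) in the left crop), so it drags without skidding. Continuing.

move_arm(targets="-1 0.1 0 0 0 0 0;-1 0.1 0 0 0 0 0;-1 0.1 0 0 0 0 0;-1 0.1 0 0 0 0 0;-1 0.1 0 0 0 0 0")

```text
clock: 6.58
eef_pos: [589.5, 168.1, 56.1]
tool_rot: [3.139, 0.01, 3.034]
force: [4.9, -2.1, 11.5]
width: -0.2
gripper_force: 5.5
```

move_arm(targets="-1 0.1 0 0 0 0 0;-1 0.1 0 0 0 0 0;-1 0.1 0 0 0 0 0;-1 0.1 0 0 0 0 0")

```text
clock: 6.92
eef_pos: [585.5, 168.7, 56.1]
tool_rot: [3.139, 0.01, 3.034]
force: [5.0, -1.7, 12.3]
width: -0.2
gripper_force: 5.5
```

move_arm(targets="-1 0.1 0 -0.01 0 0 0;-1 0.1 0 0 0 0 0;-1 0.1 0 0 0 0 0;-1 0.1 0 0 0 0 0")

```text
clock: 7.25
eef_pos: [581.5, 169.4, 56.1]
tool_rot: [3.139, 0.01, 3.034]
force: [5.2, -1.1, 10.6]
width: -0.2
gripper_force: 5.3
```

move_arm(targets="-1 0.1 0 -0.01 0 0 0;-1 0.1 0 0 0 0 0;-1 0.1 0 0 0 0 0")

```text
clock: 7.5
eef_pos: [578.2, 169.9, 56.1]
tool_rot: [3.139, 0.009, 3.034]
force: [4.7, -0.1, 10.4]
width: -0.2
gripper_force: 5.5
```

move_arm(targets="-1 0.1 0 -0.01 0 0 0;-1 0.1 0 0 0 0 0;-1 0.1 0 0 0 0 0")

```text
clock: 7.75
eef_pos: [573.5, 170.0, 56.1]
tool_rot: [3.14, 0.006, 3.034]
force: [1.2, -1.4, 14.1]
width: 0.2
gripper_force: 6.9
```

move_arm(targets="-1 0.1 0 -0.05 0 0 0;-1 0.1 0 -0.03 0 0 0;-1 0.1 0 0 0 0 0;-1 0.1 0 0 0 0 0")

```text
clock: 8.08
eef_pos: [568.8, 170.6, 56.1]
tool_rot: [3.14, 0.005, 3.034]
force: [1.9, 0.1, 9.2]
width: -0.2
gripper_force: 4.3
```

move_arm(targets="-1 0.1 0 0 0 0 0;-1 0.1 0 0 0 0 0;-1 0.1 0 0 0 0 0")

```text
clock: 8.33
eef_pos: [565.9, 170.9, 56.1]
tool_rot: [3.14, 0.005, 3.034]
force: [1.6, 0.2, 8.6]
width: 0.2
gripper_force: 4.3
```

move_arm(targets="-1 0.1 0 0 0 0 0;-1 0.1 0 0 0 0 0;-1 0.1 0 0 0 0 0;-1 0.1 0 0 0 0 0;-1 0.1 0 0 0 0 0")

```text
clock: 8.75
eef_pos: [561.0, 171.5, 56.1]
tool_rot: [3.14, 0.005, 3.034]
force: [2.1, -1.1, 8.4]
width: -0.2
gripper_force: 4.4
```

move_arm(targets="-1 0.1 0 0 0 0 0;-1 0.1 0 0 0 0 0;-1 0.1 0 0 0 0 0;-1 0.1 0 0 0 0 0;-1 0.1 0 0 0 0 0")

```text
clock: 9.17
eef_pos: [556.0, 172.1, 56.1]
tool_rot: [3.14, 0.005, 3.034]
force: [1.7, -0.5, 8.3]
width: -0.4
gripper_force: 4.4
```

```bash
python3 - <<'E'
from h import *
t=cams.get_image("top"); s=cams.get_image("scene")
a=np.hstack([cv2.resize(d["color"][y:y+100,x:x+65,::-1],None,fx=6,fy=6,interpolation=cv2.INTER_CUBIC) for d,x,y in((t,220,180),(s,235,140))])
cv2.imwrite("pics/p3.png",a)
E
```

```text
(no output)
```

View pics/p3.png

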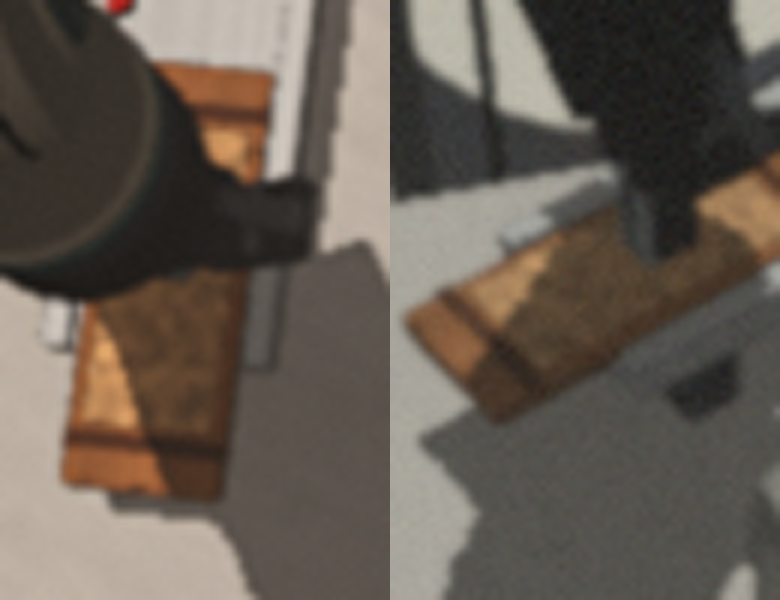

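The board now overhangs the front edge by a good length: front corners are at (61,482) and (222,499), wall ends at (58,350) and (260,370) in the left crop. Measuring.

```bash
python3 - <<'E'
from h import *
t=cams.get_image("top"); s=cams.get_image("scene"); np.set_printoptions(suppress=True,precision=1)
c=lambda p,o:(np.array(p)+.5)/6-.5+np.array(o)
P=px2w(t,c([(61,482),(222,499),(272,74)],(220,180)),55); Q=px2w(s,c([(405,320),(500,422)],(235-65,140)),55)
W=px2w(t,c([(58,350),(260,370)],(220,180)),53)
u=np.array([np.cos(np.radians(6.1)),-np.sin(np.radians(6.1)),0]); v=np.array([-u[1],u[0],0])
print(P,Q,W); 
for A in(P,Q,W): print(A@u,A@v)
E
```

```text
[[478.7 209.   55. ]
 [472.2 153.9  55. ]
 [618.2 137.8  55. ]] [[475.7 208.   55. ]
 [468.2 152.6  55. ]] [[524.  211.2  53. ]
 [516.  141.6  53. ]]
[453.8 453.1 600.1] [258.7 203.3 202.7]
[450.9 449.3] [257.3 201.5]
[498.6 498. ] [265.7 195.7]
```

move_arm(targets="-1 0.1 0 0 0 0 0;-1 0.1 0 0 0 0 0;-1 0.1 0 0 0 0 0;-1 0 0 -0.2 0 0 0;-1 0 0 -2 0 0 0")

```text
clock: 9.78
eef_pos: [547.7, 171.1, 74.1]
tool_rot: [-3.139, -0.007, 3.035]
force: [-0.2, -0.6, -1.0]
width: 0.2
gripper_force: 0.0
```

move_arm(targets="-1 0 0 -2 0 0 0;1 1 0 -2 0 0 0;1 1.5 0 0 0 0 0;1 1.5 0 0 0 0 0;1 1.5 0 0 0 0 0")

```text
clock: 10.2
eef_pos: [494.8, 177.6, 116.7]
tool_rot: [-3.141, -0.001, 3.035]
force: [-0.8, 0.2, -0.4]
width: 48.5
gripper_force: 0.0
```

move_arm(targets="1 0.5 0 0 0 0 0;1 0 0 0 0 0 0;1 0 0 0 0 0 0;1 0 0 0 0 0 0;1 0 0 0 0 0 0")

```text
clock: 10.62
eef_pos: [492.0, 178.0, 116.6]
tool_rot: [3.142, 0.001, 3.034]
force: [1.1, -1.0, -0.2]
width: 85.2
gripper_force: 0.0
```

move_arm(targets="1 0 0.1 2 0 0 0;1 0 0 2 0 0 0;1 0 0 2 0 0 0;1 0 0 1 0 0 0;1 0 0 0.4 0 0 0")

```text
clock: 11.03
eef_pos: [490.6, 178.6, 41.0]
tool_rot: [-3.14, -0.002, 3.034]
force: [0.2, 0.4, -0.5]
width: 84.9
gripper_force: 0.0
```

move_arm(targets="1 0 0 0.05 0 0 0;1 0 0 0 0 0 0;1 0 0 0 0 0 0")

```text
clock: 11.28
eef_pos: [491.9, 179.4, 43.0]
tool_rot: [3.141, 0.001, 3.035]
force: [-0.7, -0.6, -0.5]
width: 85.3
gripper_force: 0.0
```

```bash
python3 - <<'E'
from h import *
t=cams.get_image("top"); s=cams.get_image("scene"); print(read_state()["eef_pos"],read_state()["force"])
a=np.hstack([cv2.resize(d["color"][y:y+100,x:x+65,::-1],None,fx=6,fy=6,interpolation=cv2.INTER_CUBIC) for d,x,y in((t,220,180),(s,235,140))])
cv2.imwrite("pics/p4.png",a)
E
```

```text
[491.81881076 179.44395577  43.10218071] [0.11285401 0.08935984 0.44136047]
```

View pics/p4.png

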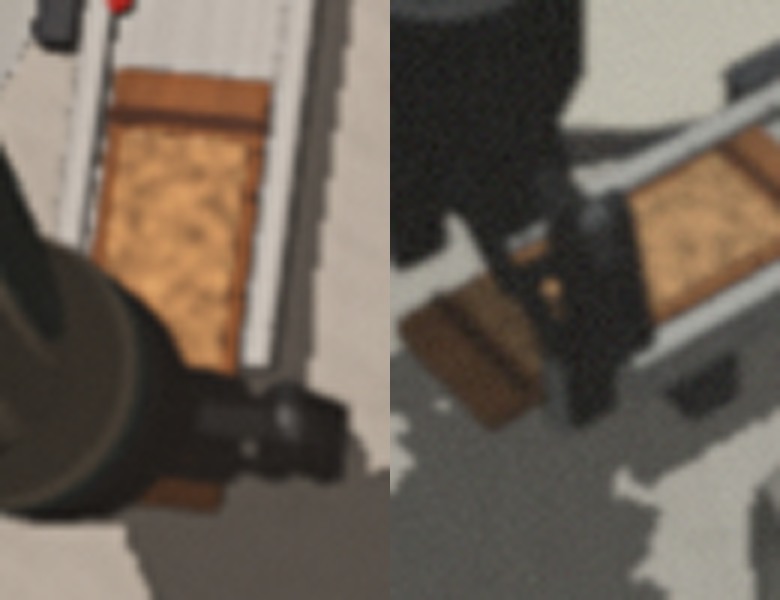

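The fingers straddle the overhanging end clear of the holder walls, so I'm closing them.

move_arm(targets="-1 0 0 0 0 0 0;-1 0 0 0 0 0 0;-1 0 0 0 0 0 0;-1 0 0 0 0 0 0;-1 0 0 0 0 0 0")

```text
clock: 11.8
eef_pos: [491.7, 180.1, 42.9]
tool_rot: [3.14, 0.001, 3.035]
force: [-1.0, 1.1, 5.6]
width: 54.1
gripper_force: 63.7
```

move_arm(targets="-1 0 0 0 0 0 0;-1 0 0 0 0 0 0")

```text
clock: 11.97
eef_pos: [491.7, 180.1, 42.9]
tool_rot: [3.14, 0.001, 3.035]
force: [0.1, 1.9, 5.4]
width: 54.3
gripper_force: 63.7
```

move_arm(targets="-1 0 0 -0.2 0 0 0;-1 0 0 -0.5 0 0 0;-1 0 0 -0.8 0 0 0;-1 0 0 -1 0 0 0;-1 0 0 -1 0 0 0")

```text
clock: 12.38
eef_pos: [490.8, 178.3, 78.1]
tool_rot: [-3.141, -0.001, 3.034]
force: [0.3, -0.2, -0.6]
width: 54.0
gripper_force: 63.2
```

move_arm(targets="-1 0 0 -1 0 0 0;-1 0 0 -1 0 0 0;-1 0 0 -0.5 0 0 0;-1 0 0 0 0 0 0;-1 0 0 0 0 0 0")

```text
clock: 12.8
eef_pos: [491.3, 179.2, 102.6]
tool_rot: [3.141, 0.001, 3.035]
force: [0.3, 0.3, -1.5]
width: 54.1
gripper_force: 63.2
```

```bash
python3 - <<'E'
from h import *
t=cams.get_image("top"); s=cams.get_image("scene"); print(read_state()["eef_pos"],read_state()["force"],read_state()["torque"],read_state()["qpos"])
a=np.hstack([cv2.resize(d["color"][y:y+130,x:x+100,::-1],None,fx=4,fy=4,interpolation=cv2.INTER_CUBIC) for d,x,y in((t,200,160),(s,230,100))])
cv2.imwrite("pics/p5.png",a)
E
```

```text
[490.76466789 179.06654886 101.8618833 ] [ 0.13690614  0.81788153 -1.33739731] [ 0.01874641  0.10530098 -0.00182842] [-0.41522112  0.6406831   0.01744187  1.98749154 -0.021291    0.51447407
  1.08123019]
```

View pics/p5.png

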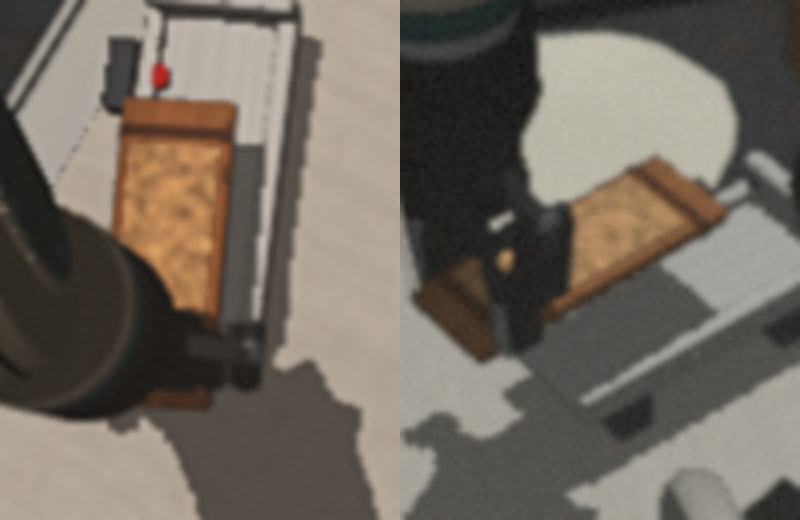

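Board held level and clear of the holder (top crop: back corners (125,98) and (235,104), front right (210,408)). Working out the placing offset.

```bash
python3 - <<'E'
from h import *
t=cams.get_image("top"); s=cams.get_image("scene"); np.set_printoptions(suppress=True,precision=1)
e=read_state()["eef_pos"]; yaw=read_state()["tool_rot"][2]
c=lambda p,o:(np.array(p)+.5)/4-.5+np.array(o)
P=px2w(t,c([(125,98),(235,104),(210,408)],(200,160)),e[2]+12)
Q=px2w(s,c([(660-400,156),(728-400,213),(488-400,361),(414-400,299)],(230,100)),e[2]+12)
print(P,Q)
tx=np.array([np.cos(yaw),np.sin(yaw),0]);ty=np.array([np.sin(yaw),-np.cos(yaw),0])
for A in(P,Q): print((A-e)@tx,(A-e)@ty)
d=Q[1]-Q[2];print(np.degrees(np.arctan2(d[1],d[0])),yaw*57.3-180)
E
```

```text
[[620.8 194.3 113.7]
 [616.5 140.4 113.7]
 [469.8 151.2 113.7]] [[618.6 193.  113.7]
 [612.9 139.9 113.7]
 [467.7 147.3 113.7]
 [469.7 201.7 113.7]]
[-127.7 -129.2   17.8] [ 29.  -25.  -29.9]
[-125.7 -125.7   19.5   23.3] [ 27.5 -25.9 -34.   20.3]
-2.9039408108282663 -6.107662229978246
```

```bash
cat >> h.py <<'E'
def board(d,z,draw=None):
    "orange mask contour of the board in world xy at height z"
    hsv=cv2.cvtColor(d["color"],cv2.COLOR_RGB2HSV)
    m=cv2.inRange(hsv,(3,90,40),(22,255,255)); m[:140]=0; m[320:]=0; m[:,:195]=0; m[:,375:]=0
    m=cv2.morphologyEx(m,cv2.MORPH_OPEN,np.ones((3,3)))
    c=max(cv2.findContours(m,cv2.RETR_EXTERNAL,cv2.CHAIN_APPROX_NONE)[0],key=cv2.contourArea)[:,0]
    return px2w(d,c,z)[:,:2]
def sides(W,yaw,lo,hi):
    "fit both long sides between fractions lo..hi of the visible length, and the far end"
    u=np.array([np.cos(yaw),np.sin(yaw)]);v=np.array([-u[1],u[0]])
    a=W@u;b=W@v;L=a.max();out=[]
    k=(a>L-hi)&(a<L-lo)
    mid=(b[k].max()+b[k].min())/2
    for s in(b>mid,b<mid):
        p=np.polyfit(a[k&s],b[k&s],1); r=b[k&s]-np.polyval(p,a[k&s]); out.append((np.degrees(yaw+np.arctan(p[0])),np.polyval(p,L-lo),r.std()))
    return L,out
E
python3 - <<'E'
from h import *
np.set_printoptions(suppress=True,precision=1)
t=cams.get_image("top"); e=read_state()["eef_pos"]
t0=dict(t); t0["color"]=cv2.imread("pics/top0.png")[:,:,::-1].copy()
for d,z in((t0,55),(t,e[2]+12)): 
    W=board(d,z); print(len(W),sides(W,np.radians(-6),12,75))
hsv=cv2.cvtColor(t0["color"],cv2.COLOR_RGB2GRAY); m=cv2.inRange(hsv,0,60); m[:200]=0;m[310:]=0;m[:,:290]=0;m[:,365:]=0
c=max(cv2.findContours(m,cv2.RETR_EXTERNAL,cv2.CHAIN_APPROX_NONE)[0],key=cv2.contourArea)[:,0]
print("mat",cv2.minAreaRect(px2w(t0,c,3)[:,:2].astype(np.float32)))
E
```

```text
186 (np.float64(651.7311739445479), [(np.float64(-6.377771210254748), np.float64(254.92772630923577), np.float64(0.7920773232161061)), (np.float64(-6.79778788820607), np.float64(201.57548890105286), np.float64(0.6050557244594567))])
148 (np.float64(597.7209007756445), [(np.float64(-1.4768295106752831), np.float64(258.16936236854065), np.float64(1.7718585697086178)), (np.float64(-3.75682148058928), np.float64(204.19269757257717), np.float64(0.6632375803503436))])
mat ((490.71881103515625, 14.297744750976562), (186.73049926757812, 97.73319244384766), 2.976008653640747)
```

move_arm(targets="-1 0.2 -1.1 0 0 0 0;-1 0.4 -2.0 0 0 0 0;-1 0.4 -2.0 0 0 0 0;-1 0.4 -2.0 0 0 0 0;-1 0.4 -2.0 0 0 0 0")

```text
clock: 13.47
eef_pos: [462.6, 88.9, 102.0]
tool_rot: [-3.141, -0.001, 3.034]
force: [0.8, -0.0, 0.1]
width: 54.0
gripper_force: 63.2
```

move_arm(targets="-1 0.4 -2.0 0 0 0 0;-1 0.4 -2.0 0 0 0 0;-1 0.4 -2.0 0 0 0 0;-1 0.4 -1.7 0 0 0 0;-1 0 0 0 0 0 -2.2")

```text
clock: 13.88
eef_pos: [436.7, 11.1, 102.0]
tool_rot: [-3.139, -0.003, 3.068]
force: [-0.2, -0.1, 0.8]
width: 54.3
gripper_force: 63.2
```

move_arm(targets="-1 0 0 0.5 0 0 -2.2;-1 0 0 1.5 0 0 -2.2;-1 0 0 1.5 0 0 0;-1 0 0 0.5 0 0 0;-1 0 0 0 0 0 0")

```text
clock: 14.3
eef_pos: [438.6, 16.4, 61.0]
tool_rot: [3.141, -0.003, -3.131]
force: [0.7, -0.8, -2.1]
width: 53.6
gripper_force: 63.3
```

move_arm(targets="-1 0 0 0 0 0 0;-1 0 0 0 0 0 0")

```text
clock: 14.47
eef_pos: [439.8, 16.1, 62.5]
tool_rot: [3.141, 0.001, -3.132]
force: [-0.4, -0.7, -0.9]
width: 53.9
gripper_force: 63.3
```

```bash
python3 - <<'E'
from h import *
t=cams.get_image("top"); s=cams.get_image("scene"); e=read_state()["eef_pos"]; print(e,read_state()["force"],read_state()["qpos"])
print(sides(board(t,e[2]+12),np.radians(3),12,75)); 
a=np.hstack([cv2.resize(d["color"][y:y+145,x:x+100,::-1],None,fx=4,fy=4,interpolation=cv2.INTER_CUBIC) for d,x,y in((t,280,180),(s,255,180))])
cv2.imwrite("pics/p6.png",a)
E
```

```text
[439.8983707   15.97474095  62.75238061] [-0.2688029  -0.90321216 -0.93248311] [-0.07304998  0.6495245  -0.03905077  2.22472771  0.08938429  0.26747994
  1.38914262]
(np.float64(569.7219254742047), [(np.float64(34.55360642079421), np.float64(21.563759679804377), np.float64(7.526501626506973)), (np.float64(-48.60132221777131), np.float64(-43.921671187916104), np.float64(3.906884089604643))])
```

```bash
python3 - <<'E'
import numpy as np
from scipy.optimize import least_squares
S=[(.62936,1.5184,np.hypot(152.9,631.1),230.4),(.64068,1.98749,np.hypot(490.8,179.1),101.9),(.64952,2.22473,np.hypot(439.9,16),62.75)]
def fk(p,a,b):
    A,B,C,D,E,F=p;s=a+b
    return A*np.sin(a)+B*np.cos(a)+C*np.sin(s)+D*np.cos(s)+E, A*np.cos(a)-B*np.sin(a)+C*np.cos(s)-D*np.sin(s)+F
for p0 in([293,52.5,342.5,-77.5,76,0],[400,0,400,0,80,0],[330,0,310,0,0,60]):
    p0=np.array(p0,float)
    p=least_squares(lambda p:np.r_[np.ravel([np.subtract(fk(p,a,b),(r,z)) for a,b,r,z in S]),.02*(p-p0)],p0).x
    print(p.round(),[np.subtract(fk(p,a,b),(r,z)).round(1) for a,b,r,z in S])
    for r in(440,450,470,543):
        q=least_squares(lambda q:np.subtract(fk(p,*q),(r,1)),[.8,2.1]).x; print(r,q.round(3),"q6",(np.pi-q.sum()).round(3))
E
```

```text
[394.   1. 380.  -6.  94. 115.] [array([-0.3, -0. ]), array([ 0.4, -0.1]), array([-0.2,  0. ])]
440 [0.837 2.183] q6 0.121
450 [0.842 2.155] q6 0.145
470 [0.853 2.098] q6 0.191
543 [0.91 1.88] q6 0.352
[449. -28. 381.  -5.  85.  55.] [array([-0.1,  0. ]), array([ 0.3, -0.1]), array([-0.2,  0.1])]
440 [0.826 2.214] q6 0.102
450 [0.829 2.187] q6 0.126
470 [0.838 2.132] q6 0.171
543 [0.886 1.927] q6 0.328
[412.  23. 380.  -6.  66. 113.] [array([-0.2, -0. ]), array([ 0.4, -0. ]), array([-0.2,  0. ])]
440 [0.823 2.187] q6 0.132
450 [0.827 2.159] q6 0.156
470 [0.838 2.102] q6 0.202
543 [0.893 1.883] q6 0.365
```

View pics/p6.png

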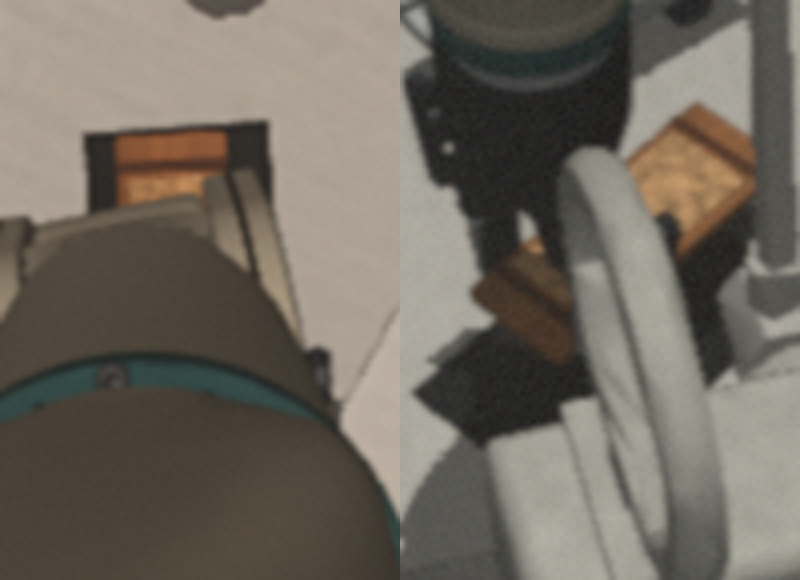

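The board is level over the mat: top crop has its back edge from (117,138) to (228,130) against the mat's far edge from (85,133) to (268,122). In this pose, though, joint 6 would run out of range on the way down (about 0.13, limit 0.23). So I'll place it turned half round and need its pose in the tool frame.

```bash
python3 - <<'E'
from h import *
np.set_printoptions(suppress=True,precision=1)
t=cams.get_image("top"); s=cams.get_image("scene"); e=read_state()["eef_pos"]; yaw=read_state()["tool_rot"][2]
c=lambda p,o:(np.array(p)+.5)/4-.5+np.array(o)
T=px2w(t,c([(117,138),(228,130)],(280,180)),e[2]+12)
S=px2w(s,c([(300,103),(74,292),(158,362)],(255,180)),e[2]+12)
M=px2w(t,c([(85,133),(268,122)],(280,180)),3)
print(T,S,M)
tx=np.array([np.cos(yaw),np.sin(yaw),0]);ty=np.array([np.sin(yaw),-np.cos(yaw),0])
for A in(T,S): print((A-e)@tx,(A-e)@ty)
d=S[0]-S[1]; print("yaw left side",np.degrees(np.arctan2(d[1],d[0])))
for A in(T,M): d=A[1]-A[0]; print("edge yaw",np.degrees(np.arctan2(d[1],d[0]))+90)
E
```

```text
[[566.1  45.9  74.7]
 [569.1  -9.4  74.7]] [[565.2  45.4  74.7]
 [417.6  38.7  74.7]
 [417.5 -13.6  74.7]] [[582.9  68.2   3. ]
 [587.1 -30.7   3. ]]
[-126.6 -129.1] [ 29.  -26.3]
[-125.6   22.    22.6] [ 28.5  23.  -29.3]
yaw left side 2.6138242946403007
edge yaw 3.1068732627659443
edge yaw 2.4086914575843252
```

move_arm(targets="-1 -0.5 0.5 -1.5 0 0 0;-1 -2 1.5 -2 0 0 0;-1 -2 1.5 -2 0 0 0;-1 -2 1.5 -0.5 0 0 0;-1 -2 1.5 0 0 0 0")

```text
clock: 15.08
eef_pos: [526.1, 82.4, 124.7]
tool_rot: [3.141, 0.005, -3.134]
force: [-0.4, 0.0, -1.4]
width: 54.2
gripper_force: 63.6
```

move_arm(targets="-1 -1.5 1.5 0 0 0 0;-1 0 0.5 0 0 0 3;-1 0 0 0 0 0 6;-1 0 0 0 0 0 7;-1 0 0 0 0 0 7")

```text
clock: 15.5
eef_pos: [538.5, 101.8, 122.4]
tool_rot: [3.141, -0.0, 2.743]
force: [-0.8, -0.4, -1.6]
width: 54.2
gripper_force: 63.6
```

move_arm(targets="-1 0 0 0 0 0 7;-1 0 0 0 0 0 7;-1 0 0 0 0 0 7;-1 0 0 0 0 0 7;-1 0 0 0 0 0 7")

```text
clock: 15.92
eef_pos: [538.6, 101.8, 122.5]
tool_rot: [3.141, -0.0, 2.132]
force: [0.0, 0.9, -1.3]
width: 54.1
gripper_force: 63.6
```

move_arm(targets="-1 0 0 0 0 0 7;-1 0 0 0 0 0 7;-1 0 0 0 0 0 7;-1 0 0 0 0 0 7;-1 0 0 0 0 0 7")

```text
clock: 16.33
eef_pos: [538.6, 101.9, 122.5]
tool_rot: [3.141, -0.001, 1.521]
force: [0.0, 1.2, -2.2]
width: 54.4
gripper_force: 63.6
```

move_arm(targets="-1 0 0 0 0 0 7;-1 0 0 0 0 0 7;-1 0 0 0 0 0 7;-1 0 0 0 0 0 7;-1 0 0 0 0 0 7")

```text
clock: 16.75
eef_pos: [538.6, 102.0, 122.5]
tool_rot: [-3.141, -0.001, 0.91]
force: [0.6, -0.1, -1.3]
width: 54.3
gripper_force: 63.6
```

move_arm(targets="-1 0 0 0 0 0 7;-1 0 0 0 0 0 7;-1 0 0 0 0 0 7;-1 0 0 0 0 0 7;-1 0 0 0 0 0 7")

```text
clock: 17.17
eef_pos: [538.7, 102.1, 122.5]
tool_rot: [-3.141, -0.001, 0.299]
force: [-0.6, 0.7, -1.6]
width: 54.2
gripper_force: 63.6
```

move_arm(targets="-1 0 0 0 0 0 7;-1 0 0 0 0 0 7;-1 0 0 0 0 0 3;-1 0 0 0 0 0 0;-1 0 0 0 0 0 0")

```text
clock: 17.58
eef_pos: [538.6, 101.9, 122.2]
tool_rot: [-3.141, 0.0, 0.011]
force: [-0.6, -0.5, -2.0]
width: 53.3
gripper_force: 63.5
```

```bash
python3 - <<'E'
from h import *
r=read_state(); print(r["eef_pos"],r["tool_rot"],r["qpos"],r["torque"])
E
```

```text
[538.59713927 101.9381591  122.2174153 ] [-3.14130623e+00  3.84572635e-05  1.05042471e-02] [-0.74202649  0.79677085  0.83616998  1.91996757 -0.82263548  0.81009647
 -1.00483962] [-0.01117142 -0.03261245 -0.00805521]
```

move_arm(targets="-1 0.1 1 0 0 0 0;-1 0.1 2 0 0 0 0;-1 0.1 2 0 0 0 0;-1 0.1 2 0 0 0 0;-1 0 1.3 0 0 0 0")

```text
clock: 18.0
eef_pos: [543.6, 15.3, 122.7]
tool_rot: [3.14, -0.001, 0.007]
force: [0.1, -0.6, -1.5]
width: 54.0
gripper_force: 63.5
```

move_arm(targets="-1 0 0.5 1.0 0 0 0;-1 0 0 2 0 0 0;-1 0 0 2 0 0 0;-1 0 0 2 0 0 0;-1 0 0 1 0 0 0")

```text
clock: 18.42
eef_pos: [541.9, 14.7, 39.5]
tool_rot: [-3.14, 0.004, 0.009]
force: [-0.1, -0.4, -0.8]
width: 53.8
gripper_force: 63.5
```

move_arm(targets="-1 0 0 1 0 0 0;-1 0 0 0 0 0 0;-1 0 0 0 0 0 0")

```text
clock: 18.67
eef_pos: [543.4, 13.6, 32.1]
tool_rot: [-3.142, 0.0, 0.008]
force: [0.3, -1.1, -1.4]
width: 54.0
gripper_force: 63.5
```

```bash
python3 - <<'E'
from h import *
r=read_state(); print(r["eef_pos"],r["tool_rot"],r["qpos"],r["force"])
s=cams.get_image("scene"); t=cams.get_image("top")
cv2.imwrite("pics/s7.png",s["color"][:,:,::-1])
z=r["eef_pos"][2]+12
for n,d in(("s",s),("t",t)):
    hsv=cv2.cvtColor(d["color"],cv2.COLOR_RGB2HSV); m=cv2.inRange(hsv,(3,80,40),(22,255,255))
    for c in cv2.findContours(m,cv2.RETR_EXTERNAL,cv2.CHAIN_APPROX_NONE)[0]:
        if cv2.contourArea(c)>60:
            P=px2w(d,c[:,0],z); k=(abs(P[:,0]-490)<120)&(abs(P[:,1]-14)<80)
            if k.mean()>.9: print(n,cv2.contourArea(c),cv2.boundingRect(c),cv2.minAreaRect(P[:,:2].astype(np.float32)),P[:,:2].min(0),P[:,:2].max(0))
E
```

```text
[543.4152409   13.63699131  32.08147724] [-3.14156736e+00  3.45396034e-04  8.37726318e-03] [-0.48743221  0.90170321  0.66870914  1.97060406 -0.97163839  0.62970743
 -0.72472023] [ 0.33704302 -1.08185135 -1.39131822]
s 479.5 (275, 248, 28, 35) ((439.8572998046875, 9.38846206665039), (57.52670669555664, 53.68490219116211), 1.3595935106277466) [411.15349124 -17.72833617] [468.00682252  36.87646169]
s 497.5 (318, 220, 24, 37) ((532.4378662109375, 7.914115905761719), (81.00981140136719, 41.72530746459961), 59.70096206665039) [494.36164969 -19.017389  ] [562.20945201  41.65110857]
t 1480.0 (313, 231, 31, 60) ((474.733154296875, 9.585630416870117), (120.08368682861328, 57.1028938293457), 2.1834137439727783) [415.52958129 -20.09598945] [535.69770908  39.91773235]
```

move_arm(targets="-1 0.1 -0.4 0.5 0 0 -0.7;-1 0 0 1 0 0 0;-1 0 0 0.7 0 0 0;-1 0 0 0.3 0 0 0;-1 0 0 0 0 0 0")

```text
clock: 19.18
eef_pos: [543.6, 17.7, 6.1]
tool_rot: [-3.141, 0.002, 0.02]
force: [1.0, 0.4, -1.6]
width: 54.2
gripper_force: 63.5
```

move_arm(targets="-1 0 0 0.1 0 0 0;-1 0 0 0 0 0 0;-1 0 0 0 0 0 0")

```text
clock: 19.43
eef_pos: [544.5, 17.5, 6.4]
tool_rot: [3.141, -0.0, 0.02]
force: [-1.3, 0.5, -1.4]
width: 53.9
gripper_force: 63.5
```

```bash
python3 - <<'E'
from h import *
r=read_state(); print(r["eef_pos"],r["tool_rot"],r["qpos"],r["force"],r["torque"])
t=cams.get_image("top")
def big(m,z):
    c=max(cv2.findContours(m,cv2.RETR_EXTERNAL,cv2.CHAIN_APPROX_NONE)[0],key=cv2.contourArea)[:,0]; P=px2w(t,c,z)[:,:2]; return cv2.minAreaRect(P.astype(np.float32)),P.min(0)
m=cv2.inRange(cv2.cvtColor(t["color"],cv2.COLOR_RGB2HSV),(3,80,40),(22,255,255)); m[:,:300]=0;m[:,360:]=0;m[:200]=0;m[310:]=0
print("board",big(m,r["eef_pos"][2]+12.5))
# mat and board sides per row, left/right boundaries
g=cv2.cvtColor(t["color"],cv2.COLOR_RGB2GRAY)
for y in(265,272,279,286):
    row=np.where(m[y]>0)[0]; dk=[x for x in range(290,370) if g[y,x]<55]; print(y,row.min(),row.max(),dk[0],dk[-1],px2w(t,[(row.min()-.5,y),(row.max()+.5,y)],r["eef_pos"][2]+12.5)[:,1],px2w(t,[(dk[0]-.5,y),(dk[-1]+.5,y)],3)[:,1])
E
```

```text
[544.54239849  17.4648009    6.35221773] [ 3.14147986e+00 -3.01844521e-04  2.02260708e-02] [-0.46275064  0.93391382  0.61329119  1.97120806 -1.00910936  0.57828973
 -0.69073274] [-1.30795533  0.46900474 -1.37760066] [ 0.01377046 -0.14105559 -0.00641738]
board (((474.8070373535156, 12.73013687133789), (118.62327575683594, 57.43968963623047), 3.220599412918091), array([416.06426091, -18.07441488]))
265 314 340 304 350 [ 40.9567009  -15.43803311] [ 63.22041902 -36.674776  ]
272 314 341 304 349 [ 41.09191438 -17.27830768] [ 63.31813965 -34.27593401]
279 315 342 305 350 [ 39.14213501 -19.11268711] [ 61.29132179 -36.10956239]
286 315 342 305 350 [ 39.28178366 -18.86874949] [ 61.39530016 -35.83118247]
```

move_arm(targets="-1 0 -0.1 0.15 0 0 0;-1 0 0 0.15 0 0 0;-1 0 0 0 0 0 0;-1 0 0 0 0 0 0")

```text
clock: 19.82
eef_pos: [544.3, 18.7, 3.1]
tool_rot: [-3.142, 0.0, 0.021]
force: [-0.3, 0.3, -1.3]
width: 54.3
gripper_force: 63.5
```

move_arm(targets="-1 0 0 0.05 0 0 0;-1 0 0 0.05 0 0 0;-1 0 0 0 0 0 0;-1 0 0 0 0 0 0")

```text
clock: 20.15
eef_pos: [544.4, 18.6, 2.2]
tool_rot: [-3.142, 0.0, 0.02]
force: [-0.2, -0.1, -1.3]
width: 53.7
gripper_force: 63.5
```

move_arm(targets="-1 0 0 0.05 0 0 0;-1 0 0 0.05 0 0 0;-1 0 0 0 0 0 0;-1 0 0 0 0 0 0")

```text
clock: 20.48
eef_pos: [544.4, 18.6, 1.6]
tool_rot: [-3.141, -0.0, 0.02]
force: [-1.3, 1.0, 3.9]
width: 54.0
gripper_force: 64.2
```

move_arm(targets="-1 0 0 0.03 0 0 0;-1 0 0 0 0 0 0;0.6 0 0 0 0 0 0;0.6 0 0 0 0 0 0;0.8 0 0 0 0 0 0")

```text
clock: 20.9
eef_pos: [544.4, 18.7, 0.7]
tool_rot: [3.142, 0.0, 0.021]
force: [-0.4, -0.0, 0.5]
width: 76.5
gripper_force: 0.0
```

move_arm(targets="1 0 0 0 0 0 0;1 0 0 0 0 0 0;1 0 0 -0.5 0 0 0;1 0 0 -1 0 0 0;1 0 0 -2 0 0 0")

```text
clock: 21.32
eef_pos: [543.1, 18.7, 35.4]
tool_rot: [-3.142, 0.003, 0.02]
force: [-0.1, 0.4, -0.7]
width: 85.2
gripper_force: 0.0
```

move_arm(targets="1 0 0 -3 0 0 0;1 0 0 -3 0 0 0;1 0 0 -3 0 0 0;1 0 0 -3 0 0 0;1 0 0 -2 0 0 0")

```text
clock: 21.73
eef_pos: [545.1, 18.0, 179.5]
tool_rot: [3.141, -0.003, 0.02]
force: [1.5, -0.2, 0.3]
width: 85.5
gripper_force: 0.0
```

move_arm(targets="1 0 -2 -1 0 0 0;1 0 -3.5 0 0 0 0;1 0 -3.5 0 0 0 0;1 0 -3.5 0 0 0 0;1 0 -3.5 0 0 0 0")

```text
clock: 22.15
eef_pos: [540.7, 180.1, 187.1]
tool_rot: [-3.141, -0.001, 0.02]
force: [1.4, -0.5, 0.4]
width: 84.9
gripper_force: 0.0
```

move_arm(targets="1 0 -3.5 0 0 0 0;1 0 -3.5 0 0 0 0;1 0 -2 0 0 0 0;1 0 0 0 0 0 0;1 0 0 0 0 0 0")

```text
clock: 22.57
eef_pos: [538.7, 269.7, 186.3]
tool_rot: [3.141, -0.0, 0.023]
force: [0.2, -0.9, -0.4]
width: 85.4
gripper_force: 0.0
```

```bash
python3 - <<'E'
from h import *
r=read_state(); print(r["eef_pos"],r["force"])
t=cams.get_image("top"); s=cams.get_image("scene"); cv2.imwrite("pics/t8.png",t["color"][:,:,::-1])
def fit(d,m,z):
    c=max(cv2.findContours(m,cv2.RETR_EXTERNAL,cv2.CHAIN_APPROX_NONE)[0],key=cv2.contourArea)[:,0]; P=px2w(d,c,z)[:,:2]; return cv2.minAreaRect(P.astype(np.float32))
roi=np.zeros((480,640),np.uint8); roi[200:310,290:365]=255
hsv=cv2.cvtColor(t["color"],cv2.COLOR_RGB2HSV)
o=cv2.inRange(hsv,(3,80,40),(22,255,255))&roi
dk=cv2.inRange(cv2.cvtColor(t["color"],cv2.COLOR_RGB2GRAY),0,60)&roi
print("board",fit(t,o,13)); print("mat",fit(t,dk|o,3))
t0=cv2.imread("pics/top0.png")[:,:,::-1]
df=np.abs(t["color"].astype(int)-t0).max(2)
for n,(x,y) in dict(black=(333,165),red=(433,171),cup=(429,232)).items(): print(n,np.median(df[y-14:y+15,x-14:x+15]),df[y-14:y+15,x-14:x+15].max())
E
```

```text
[538.70841301 269.73988746 186.3118276 ] [ 0.22151965 -0.9446782  -0.36809037]
board ((492.02508544921875, 14.872564315795898), (152.4241943359375, 59.17713165283203), 2.8533425331115723)
mat ((490.6692199707031, 14.286994934082031), (186.62844848632812, 96.52322387695312), 2.9777283668518066)
black 2.0 6
red 2.0 5
cup 3.0 5
```

Within the 2 mm calibration, the board is centred on the mat (about 1.4 mm and 0.6 mm off, 0.1° in yaw). The pots haven't moved. Handing in.

```bash
python3 -c "
from cell import order; print(order.finish_job())"
```

```text
the job is handed in; nothing more can be done
None
```

The job is handed in: I edged the board out by about a third, lifted it by the overhanging end and laid it on the mat, about 1.5 mm off centre and 0.1° off in yaw by the top camera, turned end for end because joint 6 would have gone out of range the other way; the largest press I read was 14 N and the pots did not move.

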